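# Clamp a refitted phone in a bonding fixture

## Task

The phone with its new screen has to be clamped while it bonds: push it along its channel in the bonding fixture until it is fully home against the end stops, then lower the blue pressure plate over the two guide pins, white-striped front edge at the open mouth, until it lies flush on the side rails (set it down, do not drop it), and swing both red-knobbed clamp arms fully in over the plate. Keep the phone flat in its channel and leave the dish, the pry tool and the tray where they are.

Things in the scene. Friction and masses are not known exactly. Their poses are not given: they have to be found in the camera images.
- fixture: Bonding fixture fixed to the bench: dark steel base 192 x 128 mm, its top (channel floor) 12 mm above the bench. Origin: bench level, middle of the channel; +x runs along the channel from the open mouth (x = -95 mm, robot side) to the end stops; z up. Grey side rails (x -93 to 93, |y| 41 to 63 mm, top at z = 22 mm) leave an 82 mm wide channel
- end_stop (a point): between the two white end stops (each 20 mm wide at |y| = 18 to 38 mm, 9 mm high), at their faces, on the channel floor: fixture (82, 0, 12) mm
- pin0 (a point): tip of the steel guide pin on the left (+y) rail, at fixture (50, 52, 49.5) mm: 8 mm diameter, straight up to z = 40 mm, tapered above; axes as the fixture
- pin1 (a point): tip of the guide pin on the right (-y) rail, at fixture (-45, -52, 49.5) mm, same shape; axes as the fixture
- seat (a point): where the plate's origin lies when the plate is seated: on the fixture's axis at x = y = 0, z = 14 mm; axes as the fixture
- phone: black phone lying glass up in the channel, 160 x 79 x 9 mm, still sticking out of the mouth; origin: middle of its underside, x along its length. Fully home, its far end touches the end stops: origin at x = +2, y = 0, z = 12 mm of the fixture
- plate: loose blue aluminium pressure plate, 186 (x) x 124 (y) x 6 mm, 0.4 kg; white front lip and rear tongue reach 8 mm down and carry it level on the bench. Origin: its middle, level with the underside of lip and tongue; plate underside at z = 8, top at z = 14 mm. Its two holes fit the pins one way round only. Seated on the rails, lip and tongue hang 2 mm clear of the channel floor
- grip_bar (a point): middle of the black grip bar upright on the plate: 12 mm thick (plate x), 60 mm long (plate y), from plate z = 14 to 46 mm, with a small foot at either end (to |y| = 43, z = 19 mm)
- front_lip (a point): underside of the white front lip, below the white-striped front edge: plate x -92 to -82, y -25 to 25 mm (the rear tongue: x 85 to 93, y -10 to 10 mm, drops between the end stops). It goes down in front of the phone's near end, and lands on the phone if that is over 4 mm short of home
- hole0 (a point): middle of the round hole, 9.5 mm, at the plate's underside: plate (50, 52, 8) mm; goes over the left pin
- hole1 (a point): middle of the slot, 13.5 (x) x 9.5 (y) mm, at the plate's underside: plate (-45, -52, 8) mm; goes over the right pin
- clamp_left (a joint): swing clamp at the left (+y) rail, turning level about its pivot; 0: arm points towards the mouth (fixture -x), negative: further outward; 1.57 (stop): arm points to -y, over the plate. Stays where it is left. Arm 14 mm wide, 8 mm thick, underside 29.5 mm above the bench (1.5 mm above the seated plate), reaching 54 mm from the pivot
- clamp_right (a joint): swing clamp at the right (-y) rail, the mirror image: 0: arm points towards the mouth (fixture -x), negative: further outward; 1.57 (stop): arm points to +y, over the plate
- left_pivot (a point): pivot axis of the left clamp, at the arm's underside: fixture (-35, 80, 29.5) mm
- right_pivot (a point): pivot axis of the right clamp, at the arm's underside: fixture (45, -80, 29.5) mm
- left_knob (a point): middle of the upright red finger knob of the left clamp, 15 mm diameter, 22 mm tall (41.5 to 63.5 mm above the bench), 46 mm from the pivot
- right_knob (a point): the same of the right clamp
- magnet_dish: bystander: round metal screw dish, 68 mm wide, 16 mm high; origin: middle of its underside
- spudger: bystander: black nylon pry tool, 9 x 153 x 5 mm, lying along its y; origin: middle of its underside
- tray: bystander: red parts tray, 85 x 125 x 34 mm; origin: middle of its underside

How it is judged:
On the way, in this order (a step that is already met when the one before it is completed fails the run):
1. the phone is home against the end stops (x of phone in the frame of fixture above -0.002 m and z of phone in the frame of fixture below 0.015 m), for 0.2 s.
2. the plate lies flush on the rails, over both pins (horizontal distance between plate and seat below 0.004 m and z of plate in the frame of seat below 0.0016 m and angle between plate's own z axis and vertical below 0.02 rad), for 0.2 s.
At the end, for the whole second after the job is handed in: The phone lies in the channel within 4 mm of its end stops, the plate is over both pins and flush on the rails (within 1.6 mm in height, 4 mm sideways, 0.02 rad of level), both clamp arms are swung in over it (past 1.4 of 1.57 rad), and everything is at rest (all of step 1 and all of step 2 and angle between the x axis of plate and the x axis of fixture, either way round below 0.06 rad and value of joint each of clamp_left, clamp_right above 1.4 rad and linear speed of each of plate, phone below 0.01 m/s); the robot touches nothing.
It fails at once if the plate is dropped: let go so that it falls (faster than 0.4 m/s with no finger on it) (contact force between the fingers and plate below 0.05 N and linear speed of plate above 0.4 m/s).
It fails at once if the phone is tipped by more than 0.15 rad or lifted by more than 15 mm out of its channel (angle between phone's own z axis and vertical above 0.15 rad or z of phone in the frame of fixture above 0.027 m).
It fails at once if the dish, the pry tool or the tray is moved by more than 30 mm (distance of any of magnet_dish, spudger, tray from where it was at the start of the episode above 0.03 m).
It also fails if it takes over 72 s, if anything falls off the work surface, if the arm or the gripper's body presses on something with over 40 N, if the wrist force passes 120 N, or if a joint passes its speed limit or range.

## Robot

A 6-joint arm with a two-finger parallel gripper is mounted at the origin on a cart in front of the work surface, level with it; the furniture and walls round the work are solid. World frame = base frame: x ahead of the robot, y to its left, z up, the work surface at z = 0. Lengths are in m, angles in rad, forces in N, time in s.
With the tool pointing down it reaches from about 0.35 to 0.725 m from the base axis. Payload 4.3 kg.
Tool frame: the origin (TCP) lies at the very end of the fingers, on their centre line; the grasp point (between the pads) lies 19 mm behind it; z points along the fingers, y is the line along which they close (so a half turn about z gives the same grasp; the last joint's range is limited). The gripper opens to 85 mm and grips with 20 to 120 N. Pads are 22 mm wide; open, the fingers measure 114 mm over their backs; the gripper's body (76 mm by 85 mm) begins 54 mm behind the grasp point. The pads swing forward as they close: fully open they stand 13 mm farther back than shut.
Start: joints at [-1.376, 0.377, 0.081, 1.274, 0, 1.46], TCP at [0.173, -0.549, 0.231] pointing down, gripper open.
Joint ranges: [-2.72, 2.72], [-0.84, 1.66], [-1.02, 1.22], [-1.77, 2.12], [-1.37, 1.28], [-3.14, 3.14]. Speed limits (rad/s): [2.57, 2.57, 3.14, 3.14, 3.14, 3.14].

## Interface

Orientations are given as a unit quaternion [x, y, z, w].
In Python, from rig import * gives the robot as it stands.
- The arm moves only by the tool apply_moves, never from a script. Its argument "targets" is a list of rows, each a list of 4 numbers: the shift along the tool's x, y, z in cm, then the turn about the tool's z in rad. In form: [[dx, dy, dz, roll], ...]. A call has 1 to 12 rows; each row shifts and turns the commanded pose from where the row before left it, along the tool's axes as they then stand; what a row does not reach is not made up. A row lasts 1/8 s, in which the tool goes at most 62.5 mm and 10.7 degrees, less where a joint would pass 70% of its speed; a pose out of reach is approached as far as the arm can. A call is refused whole if a number of a shift passes 6.25 or a number of a turn 0.188, either way. A call with a gripper value outside its range is refused whole. "fingers" is the finger opening in cm, from 0 to 8.54, set as the call begins (left out, the last holds). The fingers move at their own pace and stop on an object; "force" is the grip in N (left out, the last holds). Time passes only in rows, so rows that do not move let the fingers close. It gives the time, the measured TCP pose, the force, the opening and the grip force at its end, in the units of the state.
- get_state(): the state, without advancing time (a new reading comes with each control period).
- capture(name): name is "scene" or "top" or "wrist"; returns a dict with "color" (480x640x3 uint8, blue, green, red), "z_map" (480x640 float32, m along the optical axis (not along the pixel's ray), 0 where there is no reading), "camera_matrix" (3x3 intrinsics, pixels), "R" (3x3) and "t" (3): a world point X has camera coordinates R X + t. Camera axes: x right, y down, z forward; pixel columns grow to the right and rows downward; lengths in m; the calibration is good to about 2 mm. A picture is of the moment at which its call begins.
- sign_off(): hands the job in; it is judged then, once.
The state is a dict: "time_s": time; "joint_positions": joint angles; "joint_vel": joint speeds; "joint_torque": joint torques, N m; "tcp_pos": TCP position; "ee_rot": TCP orientation; "force": force on the tool from outside, world axes, zero at the start; "ft_torque": the same for the moment, N m; "grip_width": finger opening in m; "finger_force": force on a finger pad.
Only numpy, scipy, OpenCV 4.12 (cv2) and the standard library are available. Lean on these libraries where they do the work, as an engineer would, in place of code of your own. Each camera call takes 0.05 s, during which the arm holds its last target. There are 200 camera calls.

## Working session

There is one attempt and no reset: what is moved stays moved. The work goes in short steps, Python scripts to look and compute and a tool call to move; the robot and the scene stay as the last step left them, time stands still between calls to the robot, and variables do not carry over. Pictures are saved under pics/ and viewed, at most 10 in all, crops included, and the job is handed in when it is done.

Besides the shell and the picture viewer there is one more tool, called after "Request:" as name([rows], argument=value, ...), one row to a line, values as JSON. apply_moves: Moves the arm, as the interface text tells. Its arguments: {"type":"object","properties":{"targets":{"type":"array"},"fingers":{"type":"number"},"force":{"type":"number"}},"required":["targets"]}

```bash
ls; mkdir -p pics; python3 - <<'E'
from rig import *
import cv2,numpy as np
for n in ("top","scene"):
    c=capture(n); cv2.imwrite(f"pics/{n}0.png",c["color"]); np.savez(f"{n}0.npz",**c)
    print(n,c["camera_matrix"].tolist(),c["R"].round(3).tolist(),c["t"])
print(get_state())
E
```

```text
pics
top [[451.61494241675786, 0.0, 325.73931506221476], [0.0, 451.61494241675786, 240.12415506475529], [0.0, 0.0, 1.0]] [[0.027, -1.0, 0.003], [-0.992, -0.027, -0.126], [0.126, 0.0, -0.992]] [0.04679282 0.57193212 1.12165015]
scene [[575.5808781831636, 0.0, 321.42866531660144], [0.0, 575.5808781831636, 235.8703664005998], [0.0, 0.0, 1.0]] [[-0.705, -0.709, -0.012], [-0.286, 0.301, -0.91], [0.649, -0.638, -0.415]] [0.41321843 0.18838275 0.99206501]
{'time_s': 0.1, 'joint_positions': array([-1.37630483e+00,  3.77995965e-01,  7.97845297e-02,  1.27441976e+00,
        2.62784906e-05,  1.46048608e+00]), 'joint_vel': array([-0.001875  , -0.00154471,  0.00360592,  0.00150713, -0.00049979,
        0.00100747]), 'joint_torque': array([ 1.15186154e-03, -4.64693463e+01,  2.70582801e+01,  1.20506997e-02,
       -1.76532280e-04, -5.40251918e-06]), 'tcp_pos': array([ 0.17245407, -0.54791617,  0.23046061]), 'ee_rot': array([ 9.88409032e-01,  1.51811537e-01, -2.54763358e-05, -9.17173672e-04]), 'force': array([ 0.30673364, -0.89196041,  0.36634353]), 'ft_torque': array([-0.03867867,  0.0241689 ,  0.04956497]), 'finger_force': 0.0, 'grip_width': 0.08533974894608946}
```

View pics/top0.png

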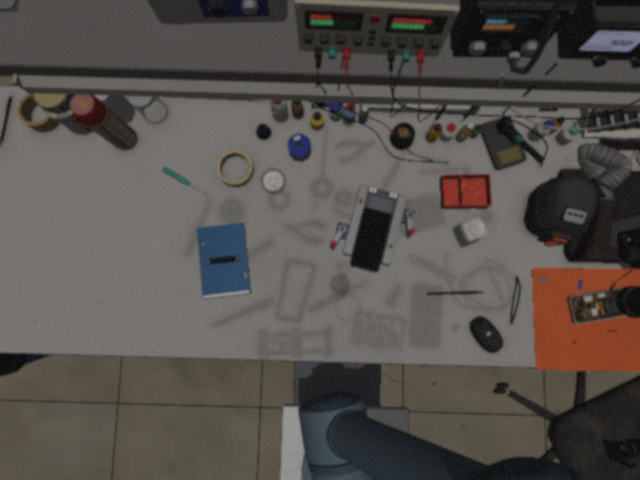

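View pics/scene0.png

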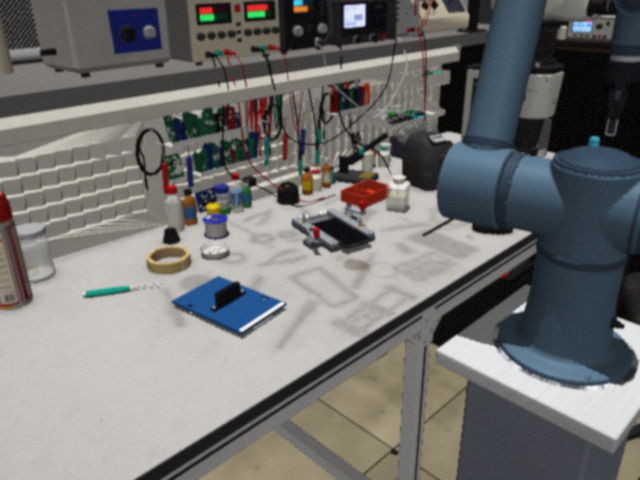

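The top view shows the plate at about (224,260), stripe down at row 294. The fixture is at about (376,228), with its mouth towards the robot and its knobs at (333,243) and (411,230). I'll enlarge both.

```bash
python3 - <<'E'
import cv2,numpy as np
c=cv2.imread("pics/top0.png")
a=c[180:280,322:422]; b=c[215:305,180:270]
f=lambda i:cv2.convertScaleAbs(cv2.resize(i,(400,400) if i is a else (400,400),interpolation=cv2.INTER_CUBIC),alpha=1.5,beta=20)
cv2.imwrite("pics/crop0.png",np.hstack([f(a),f(b)]))
E
```

```text
(no output)
```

View pics/crop0.png

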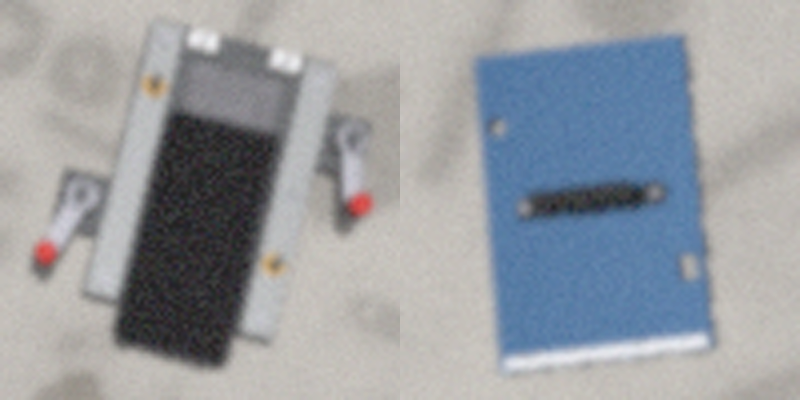

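```bash
cat > h.py <<'E'
import numpy as np, cv2
from scipy.optimize import least_squares
def ray(c,uv,z):
    K,R,t=c["camera_matrix"],c["R"],c["t"]
    C=-R.T@t; d=R.T@np.linalg.solve(K,[uv[0],uv[1],1.]); return C+d*(z-C[2])/d[2]
def proj(c,X):
    p=c["camera_matrix"]@(c["R"]@np.asarray(X,float)+c["t"]); return p[:2]/p[2]
def fit(c,loc,uvs):
    """planar pose x,y,yaw from local xyz points (z above bench) and pixels"""
    P=np.array([ray(c,u,l[2]) for u,l in zip(uvs,loc)]); L=np.array(loc)
    def r(p):
        cs,s=np.cos(p[2]),np.sin(p[2])
        return np.r_[p[0]+cs*L[:,0]-s*L[:,1]-P[:,0],p[1]+s*L[:,0]+cs*L[:,1]-P[:,1]]
    o=least_squares(r,[*P[:,:2].mean(0),0]); return o.x,(o.fun.reshape(2,-1).T*1000).round(1)
def loc2w(p,x,y):
    cs,s=np.cos(p[2]),np.sin(p[2]); return np.array([p[0]+cs*x-s*y,p[1]+s*x+cs*y])
E
python3 - <<'E'
from h import *
c=dict(np.load("top0.npz"))
A=lambda u,v:((u+.5)/4-.5+322,(v+.5)/4-.5+180)
B=lambda u,v:((u+.5)*.225-.5+180,(v+.5)*.225-.5+215)
f,r=fit(c,[(.093,.063,.022),(-.093,.063,.022),(-.093,-.063,.022),(.093,-.063,.022),(.087,.028,.021),(.087,-.028,.021)],
 [A(150,20),A(85,293),A(268,342),A(333,62),A(204,42),A(286,60)]); print("fix",f.round(4),r.tolist())
ph,r=fit(c,[(-.08,.0395,.021),(-.08,-.0395,.021),(.08,.0395,.021),(.08,-.0395,.021)],[A(115,342),A(222,366),A(172,112),A(280,132)]);print("phone",ph.round(4),r.tolist())
p,r=fit(c,[(.093,.062,.014),(.093,-.062,.014),(-.093,.062,.014),(-.093,-.062,.014),(.05,.052,.014),(-.045,-.052,.014)],
 [B(75,58),B(284,35),B(102,372),B(314,345),B(97,128),B(290,266)]);print("plate",p.round(4),r.tolist())
print("knobs",ray(c,A(46,253),.0635).round(4),ray(c,A(360,205),.0635).round(4),"piv",loc2w(f,-.035,.08),loc2w(f,.045,-.08))
print("phone end",loc2w(ph,-.08,0), "far of plate/dist",np.hypot(*p[:2]))
E
```

```text
fix [ 0.6179 -0.0634 -0.2224] [[0.5, -0.6], [0.9, 1.6], [1.6, -2.7], [-2.3, -2.7], [0.5, 2.5], [-1.2, 2.0]]
phone [ 0.5788 -0.0553 -0.2172] [[0.1, 3.6], [-3.3, -4.3], [4.5, 3.5], [-1.2, -2.8]]
plate [0.5145 0.327  0.1472] [[0.4, 0.5], [1.5, 0.2], [-0.7, 0.3], [-1.3, -0.7], [0.5, -0.2], [-0.5, 0.1]]
knobs [0.5606 0.0435 0.0635] [ 0.5962 -0.1527  0.0635] piv [0.60143118 0.02234151] [ 0.64417686 -0.1513617 ]
phone end [ 0.50066923 -0.038053  ] far of plate/dist 0.6095979046168546
```

Request:
apply_moves([
  [0, 0, 0, -0.174],
  [0, 0, 0, -0.174],
  [0, 0, 0, -0.174],
  [0, 0, 0, -0.174],
  [0, 0, 0, -0.174],
  [0, 0, 0, -0.174],
  [3, 1, 0, 0],
  [4, 1, 0, 0],
  [4, 1, 0, 0],
  [4, 1, 0, 0],
  [4, 1, 0, 0],
  [4, 1, 0, 0],
], fingers=0)

```text
time_s: 1.6
tcp_pos: [0.282, -0.3358, 0.231]
ee_rot: [0.781, 0.624, 0.0, -0.0]
force: [0.1, -0.6, -0.0]
grip_width: -0.0003
finger_force: 0.0
```

Request:
apply_moves([
  [4, 1, 0, 0],
  [4, 1, 0, 0],
  [4, 1, 0, 0],
  [4, 1, 0, 0],
  [4, 1, 0, 0],
  [4, 1, 0, 0],
  [4, 1, 0, 0],
  [4, 2, 0, 0],
  [2, 1, 0, 0],
  [0, 0, 0, 0],
  [0, 0, 0, 0],
])

```text
time_s: 2.98
tcp_pos: [0.4534, -0.0281, 0.2309]
ee_rot: [0.781, 0.624, -0.001, -0.0]
force: [-0.4, 0.3, 0.5]
grip_width: -0.0002
finger_force: 0.0
```

```bash
python3 - <<'E'
from rig import *
import cv2,numpy as np
c=capture("wrist"); np.savez("w1.npz",**c); cv2.imwrite("pics/w1.png",c["color"])
print(get_state(), c["R"].round(3).tolist(),c["t"])
E
```

```text
{'time_s': 3.025, 'joint_positions': array([-2.01841478e-01,  1.34471110e-01, -2.41562879e-01,  1.19563321e+00,
       -4.48818162e-04,  1.59188214e+00]), 'joint_vel': array([-0.00794902, -0.00396063,  0.00261653, -0.00086561,  0.00249513,
       -0.00091111]), 'joint_torque': array([ 3.84562109e-01, -3.35219693e+01,  2.67460799e+01, -1.45227727e-02,
        1.50378799e-02, -2.55896732e-03]), 'tcp_pos': array([ 0.45338905, -0.02830671,  0.23107121]), 'ee_rot': array([ 7.81372171e-01,  6.24065133e-01, -4.51210180e-04, -1.90722227e-04]), 'force': array([0.15894237, 0.54081193, 0.28017749]), 'ft_torque': array([-0.01646274, -0.04208658,  0.01426204]), 'finger_force': 0.0, 'grip_width': 0.0003417866553112843} [[0.976, -0.219, -0.0], [-0.207, -0.922, 0.328], [-0.072, -0.32, -0.945]] [-0.44941465  0.02483495  0.4038603 ]
```

View pics/w1.png

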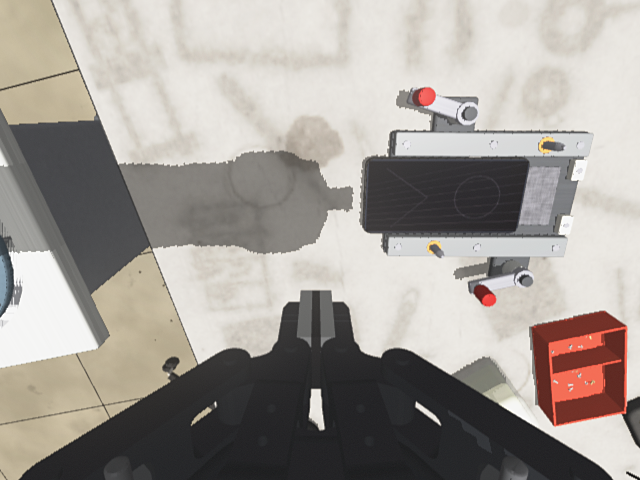

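The wrist view shows the fixture clearly. Rail corners are near (393,131), (592,133), (565,256) and (388,256), the phone's near end is at x≈365, and the pins are at (558,147) and (440,250). I'll enlarge it.

```bash
python3 - <<'E'
import cv2
c=cv2.imread("pics/w1.png")[80:310,350:610]
cv2.imwrite("pics/w1c.png",cv2.resize(c,(780,690)[:2] if 0 else (676,598),interpolation=cv2.INTER_CUBIC))
E
```

```text
(no output)
```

View pics/w1c.png

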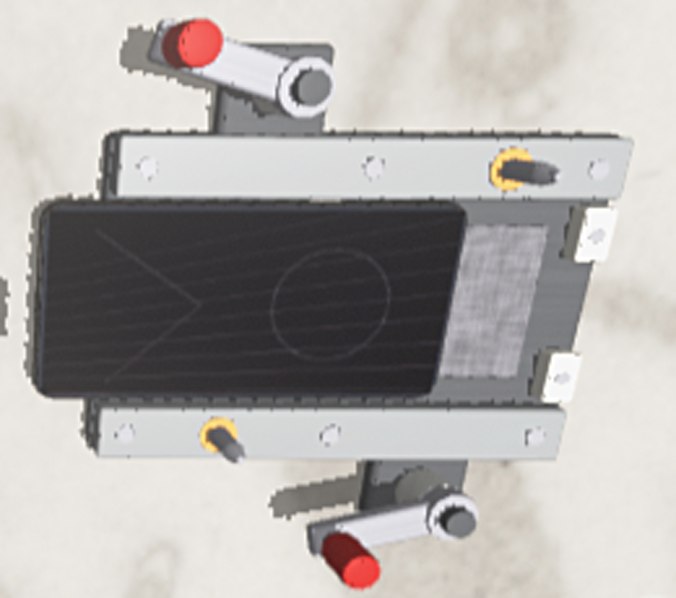

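```bash
python3 - <<'E'
from h import *
c=dict(np.load("w1.npz"))
A=lambda u,v:((u+.5)/2.6-.5+350,(v+.5)/2.6-.5+80)
f,r=fit(c,[(-.093,.063,.022),(-.093,.041,.022),(.093,.063,.022),(.093,.041,.022),(-.093,-.041,.022),(-.093,-.063,.022),(.093,-.041,.022),(.093,-.063,.022),(.05,.052,.0495),(-.045,-.052,.0495)],
 [A(118,136),A(118,194),A(633,139),A(624,198),A(103,408),A(98,458),A(565,408),A(557,459),A(555,174),A(239,456)]);print("fix",f.round(4),r.tolist())
ph,r=fit(c,[(-.08,.0395,.021),(-.08,-.0395,.021),(.08,.0395,.021),(.08,-.0395,.021)],[A(42,203),A(31,398),A(467,205),A(435,398)]);print("phone",ph.round(4),r.tolist())
Rm=lambda d:(np.cos(f[2])*d[0]+np.sin(f[2])*d[1],-np.sin(f[2])*d[0]+np.cos(f[2])*d[1])
print("phone in fix",Rm(ph[:2]-f[:2]))
for n,u,z in (("L",(200,40),.0635),("R",(361,571),.0635)):print(n,Rm(ray(c,A(*u),z)[:2]-f[:2]))
for x in (-.165,-.130,-.0925): print(x,loc2w(f,x,0))
E
```

```text
fix [ 0.618  -0.0646 -0.2241] [[0.6, 0.6], [-1.2, -0.5], [1.0, 0.9], [-1.2, 0.3], [-1.3, 0.9], [-0.9, 0.2], [1.5, -0.4], [-0.3, -0.1], [1.4, -0.4], [0.3, -1.5]]
phone [ 0.5785 -0.0552 -0.2212] [[-0.9, 1.5], [-0.7, -1.5], [2.1, 1.5], [-0.6, -1.6]]
phone in fix (np.float64(-0.040573801607587515), np.float64(0.0003086094649420515))
L (np.float64(-0.07917241584352014), np.float64(0.09328732503747292))
R (np.float64(-0.00016853942855792753), np.float64(-0.09085199349970913))
-0.165 [ 0.45709196 -0.02790154]
-0.13 [ 0.4912171  -0.03567806]
-0.0925 [ 0.52777976 -0.04401006]
```

Request:
apply_moves([
  [0.1, 0, 4, 0],
  [0, 0, 5, 0],
  [0, 0, 5, 0],
  [0, 0, 5, 0],
  [0, 0, 2.2, 0],
  [0, 0, 0.35, 0],
  [0, 0, 0, 0],
  [0, 2, 0, 0],
  [0, 1, 0, 0],
  [0, 0.8, 0, 0],
  [0, 0.8, 0, 0],
])

```text
time_s: 4.4
tcp_pos: [0.4985, -0.0368, 0.0159]
ee_rot: [0.781, 0.624, -0.001, -0.001]
force: [-3.3, 0.3, 2.1]
grip_width: -0.0001
finger_force: 1.6
```

Request:
apply_moves([
  [0, 0.6, 0, 0],
  [0, 0.6, 0, 0],
  [0, 0.5, 0, 0],
  [0, 0.4, 0, 0],
  [0, 0, 0, 0],
])

```text
time_s: 5.03
tcp_pos: [0.5208, -0.0418, 0.0159]
ee_rot: [0.781, 0.624, 0.0, 0.001]
force: [-0.3, -0.0, -0.3]
grip_width: 0.0002
finger_force: 0.0
```

Request:
apply_moves([
  [0, 0.3, 0, 0],
  [0, 0.2, 0, 0],
  [0, 0.2, 0, 0],
  [0, 0, 0, 0],
])

```text
time_s: 5.52
tcp_pos: [0.5271, -0.0432, 0.0158]
ee_rot: [0.781, 0.624, 0.0, 0.0]
force: [-1.3, 0.5, 1.0]
grip_width: -0.0002
finger_force: 0.8
```

Request:
apply_moves([
  [0, 0.1, 0, 0],
  [0, 0.1, 0, 0],
  [0, 0.1, 0, 0],
])

```text
time_s: 5.9
tcp_pos: [0.5296, -0.0438, 0.0158]
ee_rot: [0.781, 0.624, 0.0, 0.0]
force: [-2.1, 0.4, 1.9]
grip_width: -0.0006
finger_force: 1.1
```

Request:
apply_moves([
  [0, 0.1, 0, 0],
  [0, 0.1, 0, 0],
  [0, 0.1, 0, 0],
])

```text
time_s: 6.28
tcp_pos: [0.5325, -0.0444, 0.0158]
ee_rot: [0.781, 0.624, -0.0, 0.0]
force: [-1.9, 0.8, 1.7]
grip_width: -0.0001
finger_force: 1.2
```

```bash
python3 - <<'E'
from rig import *
import cv2,numpy as np
c=capture("top"); cv2.imwrite("pics/t2.png",cv2.convertScaleAbs(cv2.resize(c["color"][180:280,322:422],(600,600),interpolation=cv2.INTER_CUBIC),alpha=1.5,beta=20))
print(get_state()["force"])
E
```

```text
[-1.36192496  0.30485272  0.70526774]
```

View pics/t2.png

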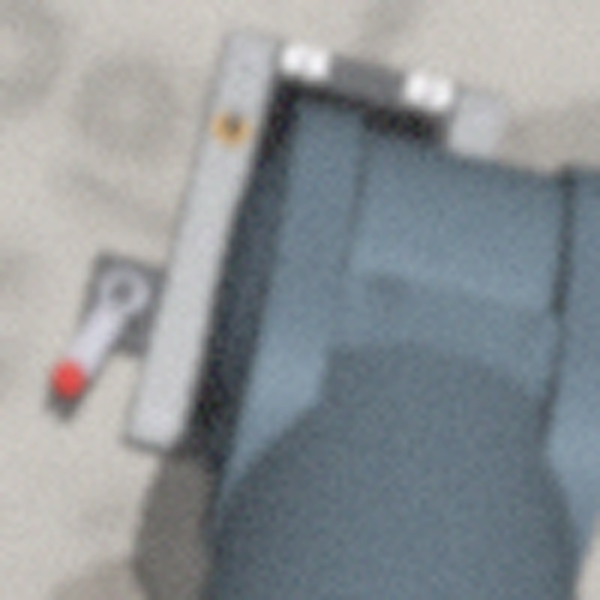

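The phone's far end (row ~100) is now close to the white stops (row ~75). I'll keep creeping until the force rises.

Request:
apply_moves([
  [0, 0.1, 0, 0],
  [0, 0.1, 0, 0],
  [0, 0.1, 0, 0],
])

```text
time_s: 6.7
tcp_pos: [0.5349, -0.045, 0.0157]
ee_rot: [0.781, 0.624, -0.0, -0.0]
force: [-4.8, 0.3, 3.9]
grip_width: -0.0001
finger_force: 2.4
```

Request:
apply_moves([
  [0, 0.1, 0, 0],
  [0, 0.1, 0, 0],
])

```text
time_s: 6.95
tcp_pos: [0.535, -0.045, 0.0155]
ee_rot: [0.781, 0.624, -0.001, -0.002]
force: [-9.0, 1.7, 7.4]
grip_width: -0.0002
finger_force: 4.2
```

Request:
apply_moves([
  [0, 0.1, 0, 0],
  [0, 0, 0, 0],
  [0, -1, 0, 0],
  [0, -1, 0, 0],
  [0, 0, -4, 0],
  [0, 0, -5, 0],
  [0, 0, -5, 0],
  [3, -0.5, -5, 0],
  [4, -0.5, -2.5, 0],
  [4, -0.5, 0, 0],
  [4, -0.5, 0, 0],
  [4, -0.5, 0, 0],
])

```text
time_s: 8.45
tcp_pos: [0.5366, 0.1509, 0.2311]
ee_rot: [0.781, 0.624, 0.001, 0.001]
force: [-0.0, 0.1, 0.1]
grip_width: -0.0001
finger_force: 0.0
```

Request:
apply_moves([
  [4, -0.5, 0, 0],
  [1, -0.5, 0, -0.18],
  [0, 0, 0, -0.18],
  [0, 0, 0, 0],
  [0, 0, 0, 0],
], fingers=6)

```text
time_s: 9.07
tcp_pos: [0.5376, 0.2003, 0.2308]
ee_rot: [0.658, 0.753, 0.0, 0.0]
force: [0.7, -0.5, 0.0]
grip_width: 0.0603
finger_force: 0.0
```

```bash
python3 - <<'E'
from rig import *
from h import *
c=capture("wrist"); np.savez("w2.npz",**c)
s=get_state(); print(s["tcp_pos"],s["ee_rot"])
p=(.5145,.327,.1472)
for x,y in ((.093,.062),(-.093,.062),(-.093,-.062),(.093,-.062)): print(proj(c,[*loc2w(p,x,y),.014]).round())
cv2.imwrite("pics/w2.png",c["color"])
E
```

```text
[0.53757561 0.20028627 0.23085706] [6.57584762e-01 7.53380528e-01 1.68584382e-04 1.79399347e-04]
[418. -27.]
[197. -25.]
[212. 128.]
[407. 126.]
```

View pics/w2.png

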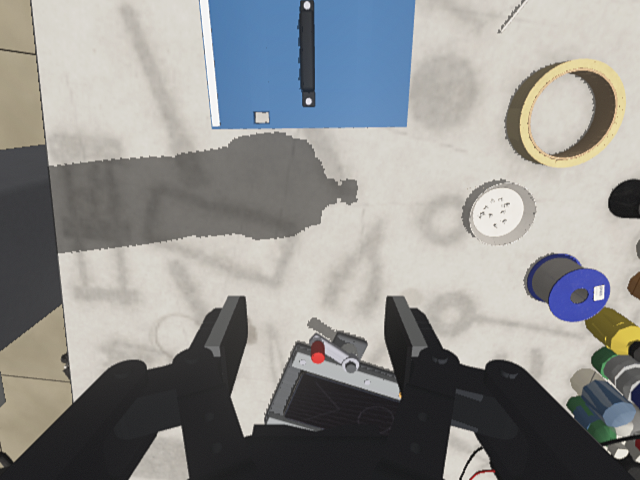

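The plate's near corners are at (212,128) and (408,127), which matches the prediction to within a pixel. Its slot is at (261,117) and the bar at column ~307. I'll move in and refine the pose with the whole plate in view.

Request:
apply_moves([
  [4, 0, 0, -0.012],
  [3, 0, 0, 0],
  [0, 0, 0, 0],
  [0, 0, 0, 0],
])

```text
time_s: 9.62
tcp_pos: [0.5276, 0.2692, 0.2307]
ee_rot: [0.653, 0.758, -0.0, 0.0]
force: [-0.8, -0.2, -0.2]
grip_width: 0.0601
finger_force: 0.0
```

```bash
python3 - <<'E'
from rig import *
from h import *
c=capture("wrist"); np.savez("w3.npz",**c)
s=get_state(); print(s["tcp_pos"],s["ee_rot"])
cv2.imwrite("pics/w3.png",cv2.resize(c["color"][20:260,165:445],(700,600),interpolation=cv2.INTER_CUBIC))
E
```

```text
[0.52769336 0.26895537 0.23076365] [ 6.52688237e-01  7.57626557e-01 -1.41516162e-04  2.14262890e-04]
```

View pics/w3.png

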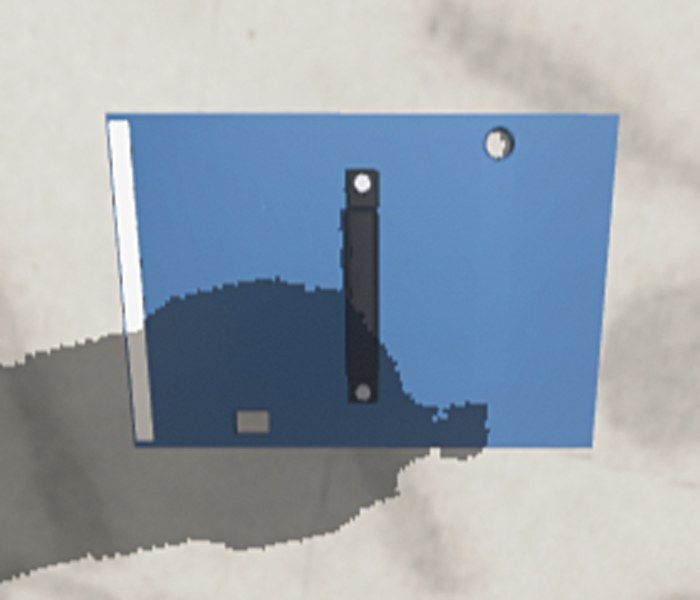

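```bash
python3 - <<'E'
from h import *
c=dict(np.load("w3.npz"))
A=lambda u,v:((u+.5)/2.5-.5+165,(v+.5)/2.5-.5+20)
p,r=fit(c,[(-.093,.062,.014),(.093,.062,.014),(.093,-.062,.014),(-.093,-.062,.014),(.05,.052,.014),(-.045,-.052,.014)],
 [A(106,113),A(619,114),A(592,447),A(136,447),A(500,143),A(253,421)]);print(p.round(4),r.tolist())
t=np.array([.5276,.2691]); yaw=2*np.arctan2(.7576,.6527); d=p[:2]-t
print(yaw, "plate tool yaw",p[2]+np.pi/2, "move x,y",d@[np.cos(yaw),np.sin(yaw)],d@[np.sin(yaw),-np.cos(yaw)])
E
```

```text
[0.5144 0.3269 0.1491] [[-0.2, 0.4], [0.3, 0.5], [0.4, -0.2], [-0.3, -0.1], [-0.0, 0.2], [-0.2, -0.8]]
1.7192855612308036 plate tool yaw 1.7199180921615735 move x,y 0.05907620941514529 -0.004501954729357265
```

Request:
apply_moves([
  [3, -0.3, 3, 0],
  [2.9, -0.15, 4, 0],
  [0, 0, 4, 0],
  [0, 0, 4, 0],
  [0, 0, 4, 0],
  [0, 0, 1.5, 0],
  [0, 0, 0.5, 0],
  [0, 0, 0, 0],
], fingers=5)

```text
time_s: 10.68
tcp_pos: [0.5153, 0.3276, 0.022]
ee_rot: [0.652, 0.758, 0.001, 0.0]
force: [-0.4, 0.8, -0.3]
grip_width: 0.0503
finger_force: 0.0
```

Request:
apply_moves([
  [0, 0, 0, 0],
  [0, 0, 0, 0],
  [0, 0, 0, 0],
  [0, 0, 0, 0],
  [0, 0, 0, 0],
  [0, 0, 0, 0],
], fingers=0, force=90)

```text
time_s: 11.42
tcp_pos: [0.5145, 0.3279, 0.0221]
ee_rot: [0.652, 0.758, 0.001, 0.0]
force: [-2.5, -1.0, 5.0]
grip_width: 0.0104
finger_force: 89.1
```

Request:
apply_moves([
  [0, 0, -0.5, 0],
  [0, 0, -1, 0],
  [0, 0, -2, 0],
  [0, 0, -2.5, 0],
  [0, 0, -2.5, 0.06],
  [0, 0, -1.5, 0.1],
  [0, 0, 0, 0.1],
  [0, 0, 0, 0.08],
  [0, 0, 0, 0.032],
  [0, 0, 0, 0],
])

```text
time_s: 12.68
tcp_pos: [0.514, 0.3273, 0.1207]
ee_rot: [0.781, 0.625, -0.0, 0.0]
force: [0.3, -0.2, -5.4]
grip_width: 0.0098
finger_force: 88.0
```

Request:
apply_moves([
  [-1.5, 0.8, 0, 0],
  [-3, 1.6, 0, 0],
  [-3, 1.6, 0, 0],
  [-3, 1.6, 0, 0],
  [-3, 1.6, 0, 0],
  [-3, 1.6, 0, 0],
  [-3, 1.6, 0, 0],
  [-3, 1.6, 0, 0],
  [-3, 1.6, 0, 0],
  [-3, 1.6, 0, 0],
  [-3, 1.6, 0, 0],
  [-2, 1, 0, 0],
])

```text
time_s: 14.18
tcp_pos: [0.6142, -0.041, 0.1208]
ee_rot: [0.782, 0.624, -0.0, 0.0]
force: [0.8, -0.8, -4.3]
grip_width: 0.0102
finger_force: 88.0
```

Request:
apply_moves([
  [-1.5, 0.6, 0, 0],
  [-0.8, 0.2, 0, 0],
  [0, 0, 0, 0],
  [0, 0, 0, 0],
])

```text
time_s: 14.68
tcp_pos: [0.6165, -0.0618, 0.1208]
ee_rot: [0.781, 0.625, 0.0, -0.0]
force: [0.2, 0.1, -4.6]
grip_width: 0.0104
finger_force: 88.0
```

```bash
python3 - <<'E'
from rig import *
from h import *
c=capture("wrist"); np.savez("w4.npz",**c)
s=get_state(); print(s["tcp_pos"],s["ee_rot"])
p=(.6163,-.0627,-.2228)
for x,y in ((-.093,.062),(.093,.062),(.093,-.062),(-.093,-.062),(.05,.052)): print(proj(c,[*loc2w(p,x,y),.1127]).round(1))
f=(.618,-.0646,-.2241)
print("pin0",proj(c,[*loc2w(f,.05,.052),.0495]).round(1))
cv2.imwrite("pics/w4.png",c["color"])
E
```

```text
[ 0.61661558 -0.06172919  0.12081599] [ 7.80684979e-01  6.24924741e-01  1.50392939e-05 -1.75739956e-04]
[ 88.9 166.1]
[538.5 167.7]
[490.3 404.6]
[136.4 403.8]
[432.1 191.1]
pin0 [402.8 170.6]
```

View pics/w4.png

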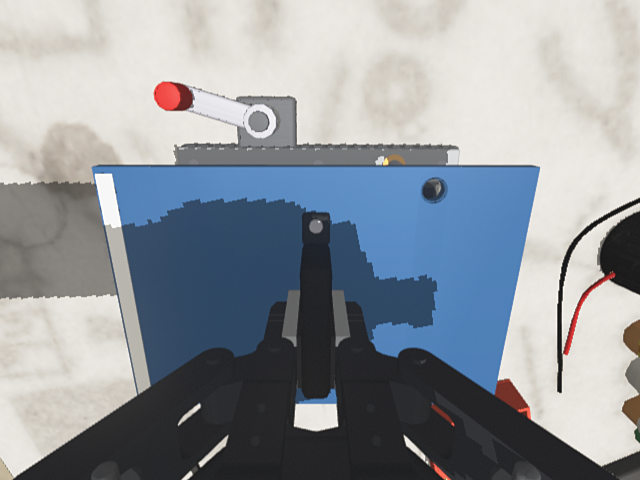

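```bash
python3 - <<'E'
from h import *
c=dict(np.load("w4.npz"))
f=(.618,-.0646,-.2241)
for n,X in dict(ring=(.05,.052,.022),pinmid=(.05,.052,.035),tip=(.05,.052,.0495),rnl=(-.093,.063,.022),rfl=(.093,.063,.022),pivL=(-.035,.08,.0375)).items(): print(n,proj(c,[*loc2w(f,*X[:2]),X[2]]).round(1))
cv2.imwrite("pics/w4c.png",cv2.resize(c["color"][130:220,340:480],(700,450),interpolation=cv2.INTER_CUBIC))
E
```

```text
ring [393.3 163.9]
pinmid [397.5 166.9]
tip [402.8 170.6]
rnl [174.8 145.8]
rfl [460.5 147.2]
pivL [259.3 119.5]
```

View pics/w4c.png

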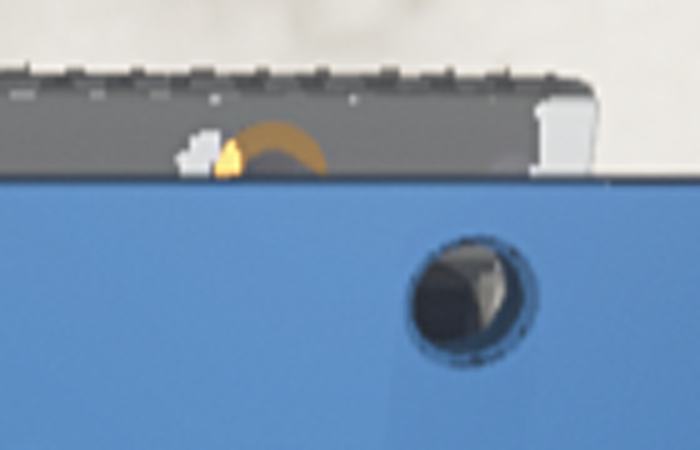

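The fixture projections match within about 1 px. The hole sits about 1 mm further along +x and 0.4 mm along +y than predicted. I'll correct for that, descend to just above the pin tips and look through the hole.

Request:
apply_moves([
  [-0.2, 0.1, 1, 0.003],
  [0, 0, 1.5, 0],
  [0, 0, 1.5, 0],
  [0, 0, 1, 0],
  [0, 0, 0.3, 0],
  [0, 0, 0, 0],
  [0, 0, 0, 0],
])

```text
time_s: 15.6
tcp_pos: [0.6179, -0.065, 0.0684]
ee_rot: [0.782, 0.623, 0.0, 0.001]
force: [0.1, -0.4, -4.9]
grip_width: 0.0105
finger_force: 87.9
```

```bash
python3 - <<'E'
from rig import *
from h import *
c=capture("wrist"); np.savez("w5.npz",**c)
s=get_state(); print(s["tcp_pos"],s["ee_rot"],s["force"])
f=(.618,-.0646,-.2241)
zt=s["tcp_pos"][2]-.022+.014
print("hole top if aligned",proj(c,[*loc2w(f,.05,.052),zt]).round(1),"under",proj(c,[*loc2w(f,.05,.052),zt-.006]).round(1),"tip",proj(c,[*loc2w(f,.05,.052),.0495]).round(1))
for x,y in ((-.093,.062),(.093,.062)): print(proj(c,[*loc2w(f,x,y),zt]).round(1))
a=cv2.resize(c["color"][130:220,380:500],(800,600),interpolation=cv2.INTER_CUBIC)
cv2.imwrite("pics/w5c.png",cv2.convertScaleAbs(a,alpha=1.5,beta=10))
E
```

```text
[ 0.61797986 -0.06501237  0.06850247] [7.82011495e-01 6.23263571e-01 4.34848171e-04 5.94899192e-04] [ 0.10943998 -0.32514629 -6.68624772]
hole top if aligned [432.1 187.5] under [427.9 184.7] tip [424.6 182.5]
[ 87.3 163.5]
[538.8 163.6]
```

View pics/w5c.png

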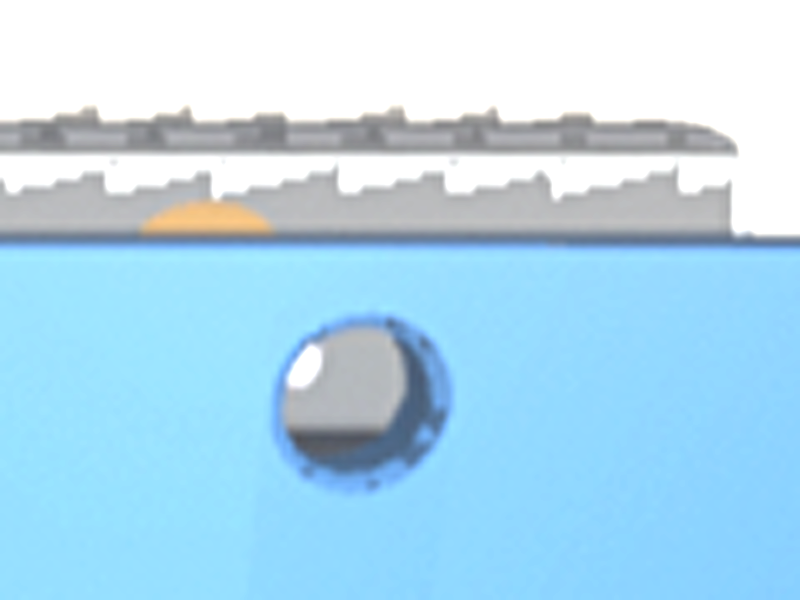

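The hole centre is at about (434.3,190.4), against (432.1,187.5) if it were aligned. The pin tip shows as a bright spot near (425.5,184.5), cut off by the hole's upper-left edge. I'll shift slightly and start down.

Request:
apply_moves([
  [0.1, -0.07, 0, 0],
  [0, 0, 0, 0],
  [0, 0, 0.3, 0],
  [0, 0, 0.3, 0],
  [0, 0, 0.3, 0],
  [0, 0, 0, 0],
])

```text
time_s: 16.4
tcp_pos: [0.6165, -0.0637, 0.0583]
ee_rot: [0.782, 0.623, -0.0, -0.0]
force: [0.4, -0.3, -5.1]
grip_width: 0.0098
finger_force: 87.9
```

Request:
apply_moves([
  [0, 0, 0.3, 0],
  [0, 0, 0.3, 0],
  [0, 0, 0, 0],
])

```text
time_s: 16.77
tcp_pos: [0.6168, -0.0638, 0.0525]
ee_rot: [0.782, 0.623, -0.0, 0.0]
force: [-0.9, -0.9, -4.8]
grip_width: 0.0103
finger_force: 88.0
```

Request:
apply_moves([
  [0, 0, 0.2, 0],
  [0, 0, 0.2, 0],
  [0, 0, 0, 0],
])

```text
time_s: 17.15
tcp_pos: [0.6169, -0.0638, 0.0486]
ee_rot: [0.782, 0.623, -0.0, 0.0]
force: [0.0, -0.5, -5.0]
grip_width: 0.0098
finger_force: 88.0
```

Request:
apply_moves([
  [0, 0, 0.3, 0],
  [0, 0, 0.3, 0],
  [0, 0, 0.3, 0],
  [0, 0, 0.2, 0],
  [0, 0, 0, 0],
])

```text
time_s: 17.77
tcp_pos: [0.6168, -0.0638, 0.0375]
ee_rot: [0.782, 0.623, -0.0, 0.0]
force: [-0.1, 0.7, -6.1]
grip_width: 0.0103
finger_force: 88.0
```

Request:
apply_moves([
  [0, 0, 0.1, 0],
  [0, 0, 0.1, 0],
  [0, 0, 0, 0],
])

```text
time_s: 18.15
tcp_pos: [0.617, -0.0638, 0.0361]
ee_rot: [0.782, 0.623, 0.0, 0.0]
force: [-0.6, -0.4, -1.9]
grip_width: 0.0101
finger_force: 88.4
```

Request:
apply_moves([
  [0, 0, 0.1, 0],
  [0, 0, 0.1, 0],
  [0, 0, 0, 0],
])

```text
time_s: 18.52
tcp_pos: [0.617, -0.0638, 0.0361]
ee_rot: [0.782, 0.623, 0.0, 0.001]
force: [-5.9, 0.7, 11.0]
grip_width: 0.0105
finger_force: 90.5
```

Request:
apply_moves([
  [0, 0, 0, 0],
  [0, 0, 0, 0],
  [0, 0, 0, 0],
  [0, 0, -1, 0],
  [0, 0, -3, 0],
  [0, 0, -4, 0],
  [0, 0, -4, 0],
  [0, 0, -4, 0],
  [0, 0, -4, 0],
  [0, 0, 0, 0],
], fingers=4, force=40)

```text
time_s: 19.77
tcp_pos: [0.6193, -0.0642, 0.2387]
ee_rot: [0.782, 0.623, 0.003, 0.003]
force: [-0.0, 0.3, -0.2]
grip_width: 0.0401
finger_force: 0.0
```

Request:
apply_moves([
  [4, -3, 2, 0],
  [4, -4, 3, 0],
  [1.25, -1.03, 4, 0],
  [0, 0, 4, 0],
  [0, 0, 4, 0],
  [0, 0, 1.8, 0],
  [0, 0, 0.6, 0],
  [0, 0, 0, 0],
  [0, 0, 0, 0],
])

```text
time_s: 20.9
tcp_pos: [0.561, 0.0431, 0.0416]
ee_rot: [0.782, 0.623, 0.001, 0.001]
force: [0.8, -0.0, 0.2]
grip_width: 0.04
finger_force: 0.0
```

```bash
python3 - <<'E'
from rig import *
from h import *
s=get_state(); f=(.618,-.0646,-.2241)
d=s["tcp_pos"][:2]-f[:2]
print(s["tcp_pos"],s["force"],np.cos(f[2])*d[0]+np.sin(f[2])*d[1],-np.sin(f[2])*d[0]+np.cos(f[2])*d[1])
c=capture("wrist"); d=capture("top")["color"][180:280,322:422]
cv2.imwrite("pics/w6.png",np.hstack([cv2.resize(c["color"],(480,360)),cv2.convertScaleAbs(cv2.resize(d,(320,360)),alpha=1.5,beta=20)]))
E
```

```text
[0.56097554 0.04309753 0.04160241] [ 0.8258662  -0.02206041  0.24376034] -0.07953204098665857 0.09233201818632202
```

View pics/w6.png

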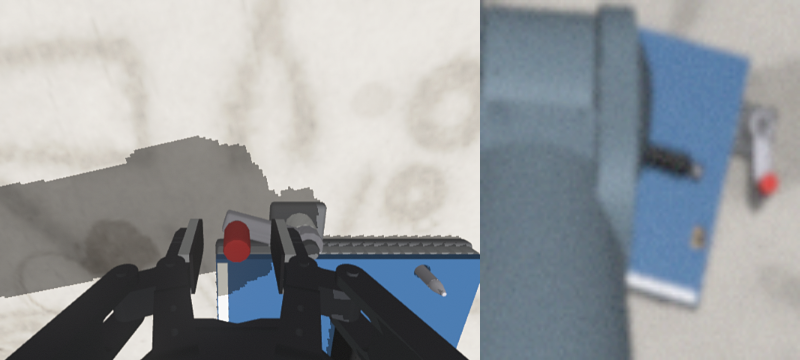

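The knob sits between the fingers, at about (237,242) in the left half. The plate lies in place in the right half. I'll grip the knob and swing it.

Request:
apply_moves([
  [0, 0, -0.2, 0],
  [0, 0, 0, 0],
  [0, 0, 0, 0],
  [0, 0, 0, 0],
  [0, 0, 0, 0],
], fingers=0, force=30)

```text
time_s: 21.62
tcp_pos: [0.5608, 0.043, 0.0434]
ee_rot: [0.782, 0.623, 0.001, 0.001]
force: [-0.6, 0.2, 5.3]
grip_width: 0.0137
finger_force: 29.9
```

Request:
apply_moves([
  [-0.86, -0.17, 0, 0],
  [-0.92, 0, 0, 0],
  [-0.9, 0.18, 0, 0],
  [-0.85, 0.36, 0, 0],
  [-0.76, 0.52, 0, 0],
  [-0.64, 0.66, 0, 0],
  [0, 0, 0, 0],
])

```text
time_s: 22.5
tcp_pos: [0.5594, -0.01, 0.0429]
ee_rot: [0.782, 0.623, -0.004, -0.001]
force: [-12.2, -4.2, 17.7]
grip_width: 0.0137
finger_force: 31.1
```

Request:
apply_moves([
  [0, 0, -0.2, 0],
  [0, 0.5, 0, 0],
  [0, 0.5, 0, 0],
  [0, 0.5, 0, 0],
  [0, 0, 0, 0],
])

```text
time_s: 23.12
tcp_pos: [0.565, -0.0175, 0.0426]
ee_rot: [0.783, 0.622, -0.014, -0.003]
force: [-28.2, -16.3, 23.3]
grip_width: 0.0138
finger_force: 33.1
```

```bash
cat >> h.py <<'E'
def knob(c,f=(.618,-.0646,-.2241),L=True):
    """red knob pixels with depth -> mean fixture xyz"""
    h=cv2.cvtColor(c["color"],cv2.COLOR_BGR2HSV); m=((h[...,0]<8)|(h[...,0]>172))&(h[...,1]>150)&(h[...,2]>50)&(c["z_map"]>0)
    v,u=np.nonzero(m); z=c["z_map"][v,u]
    X=(np.linalg.inv(c["camera_matrix"])@np.vstack([u,v,np.ones_like(u)])*z).T
    W=(X-c["t"])@c["R"]; d=W[:,:2]-f[:2]; cs,s=np.cos(f[2]),np.sin(f[2])
    F=np.c_[cs*d[:,0]+s*d[:,1],-s*d[:,0]+cs*d[:,1],W[:,2]]
    k=(np.abs(F[:,0])<.12)&(np.abs(F[:,1])<.12)&(F[:,2]>.04)&(F[:,2]<.075)&((F[:,1]>0)==L); F=F[k]
    piv=np.array([-.035,.08]) if L else np.array([.045,-.08])
    r=np.median(F[:,:2],0)-piv; return len(F),np.median(F,0).round(4),np.hypot(*r).round(4),np.arctan2(-r[1] if L else r[1],-r[0]).round(3)
def fx(s,f=(.618,-.0646,-.2241)):
    d=s["tcp_pos"][:2]-f[:2]; cs,q=np.cos(f[2]),np.sin(f[2]); return (round(cs*d[0]+q*d[1],4),round(-q*d[0]+cs*d[1],4),round(s["tcp_pos"][2],4))
E
python3 - <<'E'
from rig import *
from h import *
s=get_state(); print(fx(s),s["force"],s["grip_width"])
for n in("wrist","scene","top"):
    c=capture(n); print(n,knob(c),knob(c,L=False))
E
```

```text
(np.float64(-0.0622), np.float64(0.0341), np.float64(0.0426)) [-28.22286304 -16.33488271  23.28646443] 0.01378177351220398
wrist (1560, array([-0.0611,  0.0463,  0.0623]), np.float64(0.0426), np.float64(0.912)) (0, array([nan, nan, nan]), np.float64(nan), np.float64(nan))
scene (26, array([-0.0667,  0.0468,  0.0566]), np.float64(0.0459), np.float64(0.81)) (45, array([-0.006 , -0.0909,  0.0576]), np.float64(0.0522), np.float64(-0.21))
top (0, array([nan, nan, nan]), np.float64(nan), np.float64(nan)) (14, array([-0.0022, -0.0896,  0.0645]), np.float64(0.0481), np.float64(-0.201))
  return _methods._mean(a, axis=axis, dtype=dtype,
  ret = um.true_divide(
```

Request:
apply_moves([
  [0, 0, 0, 0],
  [0, 0, 0, 0],
  [0, 0, 0, 0],
  [0, 0, -2, 0],
  [0, 0, -3, 0],
  [0, 0, 0, 0],
], fingers=4)

```text
time_s: 24.02
tcp_pos: [0.5815, -0.0117, 0.097]
ee_rot: [0.782, 0.623, 0.002, 0.002]
force: [-0.3, -0.6, -0.4]
grip_width: 0.0402
finger_force: 0.0
```

```bash
python3 - <<'E' 2>/dev/null
from rig import *
from h import *
s=get_state(); print(fx(s),s["force"],s["ee_rot"])
for n in("wrist","scene"):
    c=capture(n); print(n,knob(c))
E
```

```text
(np.float64(-0.0473), np.float64(0.0434), np.float64(0.097)) [-0.26280879 -0.59837043 -0.38599149] [0.78185405 0.62345419 0.00209643 0.00217291]
wrist (745, array([-0.0604,  0.0451,  0.0626]), np.float64(0.0432), np.float64(0.941))
scene (52, array([-0.0676,  0.0432,  0.0584]), np.float64(0.0491), np.float64(0.846))
```

Request:
apply_moves([
  [1.5, -3.7, 0, 0],
  [0, 0, 0, 0],
  [0, 0, 0, 0],
  [0, 0, 2.5, 0],
  [0, 0, 2, 0],
  [0, 0, 0.6, 0],
  [0, 0, 0, 0],
], fingers=0)

```text
time_s: 25.0
tcp_pos: [0.5463, 0.0109, 0.0433]
ee_rot: [0.782, 0.623, -0.0, -0.0]
force: [-0.0, 0.3, -0.2]
grip_width: -0.0003
finger_force: 0.0
```

Request:
apply_moves([
  [-0.3, 0.4, 0, 0],
  [-0.3, 0.6, 0, 0],
  [-0.3, 0.6, 0, 0],
  [-0.3, 0.6, 0, 0],
  [-0.2, 0.4, 0, 0],
  [0, 0, 0, 0],
])

```text
time_s: 25.75
tcp_pos: [0.5691, -0.0086, 0.0437]
ee_rot: [0.782, 0.623, 0.0, 0.001]
force: [0.2, -0.3, -0.6]
grip_width: -0.0001
finger_force: 0.0
```

```bash
python3 - <<'E' 2>/dev/null
from rig import *
from h import *
s=get_state(); print(fx(s),s["force"],s["ee_rot"])
for n in("wrist","scene"):
    c=capture(n); print(n,knob(c))
E
```

```text
(np.float64(-0.0601), np.float64(0.0437), np.float64(0.0437)) [ 0.15043633 -0.34089504 -0.62228312] [7.82090336e-01 6.23164694e-01 3.47132986e-04 5.91927394e-04]
wrist (969, array([-0.038 ,  0.0398,  0.0593]), np.float64(0.0404), np.float64(1.495))
scene (0, array([nan, nan, nan]), np.float64(nan), np.float64(nan))
```

Request:
apply_moves([
  [-0.2, 0.3, 0, 0],
  [-0.2, 0.3, 0, 0],
  [0, 0.2, 0, 0],
  [0, 0.2, 0, 0],
  [0, 0, 0, 0],
])

```text
time_s: 26.48
tcp_pos: [0.5724, -0.0126, 0.0429]
ee_rot: [0.782, 0.624, -0.002, -0.004]
force: [-11.0, 5.7, 10.3]
grip_width: 0.0006
finger_force: 6.0
```

Request:
apply_moves([
  [0, 0.2, 0, 0],
  [0, 0.1, 0, 0],
])

```text
time_s: 26.72
tcp_pos: [0.5727, -0.0127, 0.0427]
ee_rot: [0.782, 0.624, -0.004, -0.006]
force: [-17.7, 8.1, 15.6]
grip_width: 0.0
finger_force: 9.7
```

Request:
apply_moves([
  [0, -0.8, 0, 0],
  [0, -1, 0, 0],
  [0, 0, -3, 0],
  [0, 0, -4, 0],
  [0, 0, -4, 0],
  [-2, 0, -4, 0],
  [0, 0, 0, 0],
])

```text
time_s: 27.6
tcp_pos: [0.5608, -0.0323, 0.1975]
ee_rot: [0.783, 0.623, 0.003, 0.004]
force: [1.3, -0.8, -0.4]
grip_width: 0.0001
finger_force: 0.0
```

```bash
python3 - <<'E' 2>/dev/null
from rig import *
from h import *
s=get_state(); print(fx(s),s["force"],s["ee_rot"])
for n in("wrist","scene"):
    c=capture(n); print(n,knob(c),knob(c,L=False))
    np.savez("w8"+n+".npz",**c)
f=(.618,-.0646,-.2241); c=dict(np.load("w8wrist.npz"))
for th in (1.57,1.4,1.2): print(th,proj(c,[*loc2w(f,-.035-.046*np.cos(th),.08-.046*np.sin(th)),.0525]).round(1))
h=cv2.cvtColor(c["color"],cv2.COLOR_BGR2HSV); m=(((h[...,0]<8)|(h[...,0]>172))&(h[...,1]>150)&(h[...,2]>50)).astype(np.uint8)
n,l,st,ce=cv2.connectedComponentsWithStats(m); print([(ce[i].round(1),st[i][4]) for i in range(1,n) if st[i][4]>60])
E
```

```text
(np.float64(-0.063), np.float64(0.0188), np.float64(0.1975)) [ 1.25804787 -0.75201687 -0.37454951] [0.78254918 0.62257327 0.00258334 0.00355448]
wrist (244, array([-0.0351,  0.034 ,  0.063 ]), np.float64(0.046), np.float64(1.568)) (264, array([-0.0004, -0.088 ,  0.0624]), np.float64(0.0461), np.float64(-0.175))
scene (70, array([-0.0393,  0.0338,  0.0546]), np.float64(0.0464), np.float64(1.478)) (46, array([-0.0068, -0.0904,  0.0575]), np.float64(0.0528), np.float64(-0.198))
1.57 [347.1 197.8]
1.4 [337.5 197.1]
1.2 [326.7 194.1]
[(array([348.4, 201.2]), np.int32(252)), (array([583.6, 282.2]), np.int32(217)), (array([382.4, 332. ]), np.int32(266)), (array([507.2, 378.8]), np.int32(5026))]
```

```bash
python3 - <<'E' 2>/dev/null
from h import *
c=dict(np.load("top0.npz")); z=c["z_map"]; v,u=np.mgrid[200:260,405:500]; v=v.ravel();u=u.ravel()
X=(np.linalg.inv(c["camera_matrix"])@np.vstack([u,v,np.ones_like(u)])*z[v,u]).T; W=(X-c["t"])@c["R"]
k=(W[:,2]>.03)&(W[:,1]<-.17); print(W[k].min(0),W[k].max(0))
E
```

```text
[ 0.57052254 -0.3652773   0.03014961] [ 0.68801816 -0.23960979  0.09385017]
```

Request:
apply_moves([
  [-3.4, 1.5, 0, 0],
  [-3.4, 1.5, 0, 0],
  [-3.4, 1.5, 0, 0],
  [-3.5, 1.7, 0, 0],
  [0, 0, 0, 0],
  [0, 0, 0, 0],
])

```text
time_s: 28.45
tcp_pos: [0.587, -0.1771, 0.1919]
ee_rot: [0.782, 0.623, -0.001, -0.001]
force: [0.5, 0.2, -0.1]
grip_width: 0.0001
finger_force: 0.0
```

```bash
python3 - <<'E' 2>/dev/null
from rig import *
from h import *
s=get_state(); print(fx(s),s["force"],s["ee_rot"])
E
```

```text
(np.float64(-0.0052), np.float64(-0.1165), np.float64(0.1919)) [ 0.48033535  0.19239376 -0.09714496] [ 7.81975116e-01  6.23307913e-01 -5.33699046e-04 -1.37028062e-03]
```

Request:
apply_moves([
  [0, 0.4, 4, 0],
  [0, 0, 5, 0],
  [0, 0, 4, 0],
  [0, 0, 1.5, 0],
  [0, 0, 0.2, 0],
  [0, 0, 0, 0],
  [0.8, 0, 0, 0],
  [0.95, 0, 0, 0],
  [0.7, -0.2, 0, 0],
  [0.7, -0.15, 0, 0],
  [0, 0, 0, 0],
])

```text
time_s: 29.82
tcp_pos: [0.5954, -0.1462, 0.0465]
ee_rot: [0.782, 0.624, 0.0, -0.0]
force: [-0.5, 0.1, 0.5]
grip_width: 0.0001
finger_force: 0.0
```

```bash
python3 - <<'E' 2>/dev/null
from rig import *
from h import *
s=get_state(); print(fx(s),s["force"],s["ee_rot"])
for n in("wrist","scene","top"): print(n,knob(capture(n),L=False))
E
```

```text
(np.float64(-0.0039), np.float64(-0.0846), np.float64(0.0465)) [-0.46586063  0.12774673  0.53428227] [ 7.81689754e-01  6.23667289e-01  3.13927977e-04 -3.77092404e-04]
wrist (1267, array([ 0.0007, -0.0635,  0.0628]), np.float64(0.0473), np.float64(0.357))
scene (48, array([-0.0064, -0.0641,  0.0579]), np.float64(0.0538), np.float64(0.301))
top (10, array([-0.0017, -0.0636,  0.0632]), np.float64(0.0495), np.float64(0.338))
```

As planned: θ≈0.35. Continuing.

Request:
apply_moves([
  [0.7, 0, 0, 0],
  [0.7, 0, 0, 0],
  [0.65, 0.25, 0, 0],
  [0.6, 0.25, 0, 0],
  [0.5, 0.4, 0, 0],
  [0.4, 0.45, 0, 0],
  [0, 0, 0, 0],
])

```text
time_s: 30.85
tcp_pos: [0.6172, -0.1163, 0.0465]
ee_rot: [0.782, 0.623, -0.0, 0.001]
force: [-0.4, -4.6, 0.2]
grip_width: 0.0
finger_force: 1.6
```

```bash
python3 - <<'E' 2>/dev/null
from rig import *
from h import *
s=get_state(); print(fx(s),s["force"],s["ee_rot"])
for n in("wrist","scene","top"): print(n,knob(capture(n),L=False))
E
```

```text
(np.float64(0.0108), np.float64(-0.0506), np.float64(0.0465)) [-0.36590995 -4.55159179  0.21701813] [ 7.82106523e-01  6.23144116e-01 -3.25992623e-04  8.31506812e-04]
wrist (1484, array([ 0.0275, -0.0342,  0.0625]), np.float64(0.049), np.float64(1.206))
scene (25, array([ 0.0208, -0.0353,  0.0586]), np.float64(0.0508), np.float64(1.075))
top (0, array([nan, nan, nan]), np.float64(nan), np.float64(nan))
```

Request:
apply_moves([
  [0.3, 0.3, 0, 0],
  [0.3, 0.3, 0, 0],
  [0.1, 0.3, 0, 0],
  [0, 0.2, 0, 0],
  [0, 0, 0, 0],
])

```text
time_s: 31.62
tcp_pos: [0.6288, -0.1107, 0.0463]
ee_rot: [0.782, 0.623, 0.0, -0.0]
force: [-0.1, 1.0, -0.2]
grip_width: -0.0001
finger_force: 0.4
```

```bash
python3 - <<'E' 2>/dev/null
from rig import *
from h import *
s=get_state(); print(fx(s),s["force"],s["ee_rot"])
for n in("wrist","scene"): print(n,knob(capture(n),L=False))
E
```

```text
(np.float64(0.0208), np.float64(-0.0426), np.float64(0.0463)) [-0.10864684  0.9842015  -0.20659044] [ 7.81847505e-01  6.23469515e-01  2.40217983e-04 -4.28862299e-04]
wrist (1488, array([ 0.0415, -0.031 ,  0.0624]), np.float64(0.0491), np.float64(1.5))
scene (31, array([ 0.0344, -0.0326,  0.054 ]), np.float64(0.0485), np.float64(1.35))
```

Request:
apply_moves([
  [0, 0.2, 0, 0],
  [0, 0.2, 0, 0],
  [0, 0.1, 0, 0],
  [0, 0, 0, 0],
])

```text
time_s: 32.22
tcp_pos: [0.6319, -0.1119, 0.0461]
ee_rot: [0.782, 0.623, -0.001, -0.001]
force: [-5.8, 2.4, 2.9]
grip_width: -0.0005
finger_force: 2.8
```

Request:
apply_moves([
  [0, 0.1, 0, 0],
  [0, 0.1, 0, 0],
  [0, 0, 0, 0],
])

```text
time_s: 32.6
tcp_pos: [0.6322, -0.112, 0.046]
ee_rot: [0.782, 0.623, -0.002, -0.003]
force: [-8.7, 3.5, 5.0]
grip_width: 0.0
finger_force: 4.7
```

Request:
apply_moves([
  [0, -0.4, 0, 0],
  [0, 0, -3, 0],
  [0, 0, -4, 0],
  [-2, 0, -4, 0],
  [-3, -1, -4, 0],
  [-3, -1, -4, 0],
  [-2, -1, 0, 0],
  [0, 0, 0, 0],
  [0, 0, 0, 0],
])

```text
time_s: 33.72
tcp_pos: [0.5799, -0.2022, 0.2353]
ee_rot: [0.782, 0.623, -0.0, -0.001]
force: [-0.3, 0.4, 0.4]
grip_width: -0.0003
finger_force: 0.0
```

```bash
python3 - <<'E' 2>/dev/null
from rig import *
from h import *
s=get_state(); print(fx(s),s["force"])
f=(.618,-.0646,-.2241)
c=capture("wrist"); print(knob(c),knob(c,L=False))
# height and outline of blue plate top
h=cv2.cvtColor(c["color"],cv2.COLOR_BGR2HSV); m=(h[...,0]>95)&(h[...,0]<125)&(h[...,1]>110)&(c["z_map"]>0)
v,u=np.nonzero(m); X=(np.linalg.inv(c["camera_matrix"])@np.vstack([u,v,np.ones_like(u)])*c["z_map"][v,u]).T
W=(X-c["t"])@c["R"]; d=W[:,:2]-f[:2]; cs,q=np.cos(f[2]),np.sin(f[2])
F=np.c_[cs*d[:,0]+q*d[:,1],-q*d[:,0]+cs*d[:,1],W[:,2]]; F=F[(abs(F[:,0])<.11)&(abs(F[:,1])<.08)&(F[:,2]<.04)]
A=np.c_[F[:,:2],np.ones(len(F))]; print("plate plane tilt,height",np.linalg.lstsq(A,F[:,2],rcond=None)[0].round(4),"extent",np.percentile(F,[.2,99.8],axis=0).round(4).tolist())
t=capture("top"); k0=dict(np.load("top0.npz"))
for n,(a,b,e,g) in dict(tray=(170,215,435,500),spudger=(285,300,420,490),dish=(165,200,255,290)).items():
    A0=k0["color"][a:b,e:g].astype(float).mean(2);B0=t["color"][a:b,e:g].astype(float).mean(2); print(n,cv2.phaseCorrelate(A0,B0)[0])
E
```

```text
(np.float64(-0.0065), np.float64(-0.1427), np.float64(0.2353)) [-0.34224742  0.44639894  0.43014406]
(0, array([nan, nan, nan]), np.float64(nan), np.float64(nan)) (251, array([ 0.0446, -0.0349,  0.0631]), np.float64(0.0451), np.float64(1.562))
plate plane tilt,height [0.0011 0.0005 0.0278] extent [[-0.0845, -0.0608, 0.0255], [0.092, 0.0273, 0.0302]]
tray (-0.07125730083502901, 0.6324529424760357)
spudger (0.3284583470920879, 0.4764904556808238)
dish (-0.13247445060916263, -0.019746619552304168)
```

```bash
python3 - <<'E' 2>/dev/null
from rig import *
from h import *
c=capture("scene"); print(knob(c),knob(c,L=False)); print(sign_off())
E
```

```text
(70, array([-0.0396,  0.0342,  0.054 ]), np.float64(0.0461), np.float64(1.47)) (35, array([ 0.0378, -0.0326,  0.0564]), np.float64(0.048), np.float64(1.419))
the job is handed in; nothing more can be done
None
```

Job handed in at about 34 s, verdict not shown: phone against the stops by push force, plate flush by camera (27.8 mm top height, about 0.001 rad tilt), both clamps at about 1.56 rad, bystanders in place; I viewed 12 pictures, over the limit of 10.

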